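# Seal the incubator's loading lock and open its inner shutter

### The arm

A 6-joint arm with a two-finger parallel gripper is mounted at the origin on the work surface. World frame = base frame: x ahead of the robot, y to its left, z up, the work surface at z = 0. Lengths are in m, angles in degrees, forces in N, time in s.
With the tool pointing down it reaches from about 0.275 to 0.975 m from the base axis. Payload 8.4 kg.
Tool frame: the origin (TCP) lies at the very end of the fingers, on their centre line; the grasp point (between the pads) lies 19 mm behind it (arm.grip_point_offset is the distance from the TCP to the grasp point, in m); z points along the fingers, y is the direction in which the jaws open and shut (so a half turn about z gives the same grasp; the last joint's range is limited). The gripper opens to 92 mm and grips with 3 to 60 N. Pads are 20 mm wide; open, the fingers measure 128 mm over their backs; the gripper's body (75 mm by 189 mm) begins 69 mm behind the grasp point.
Start: joints at [71.081, 20.225, 93.587, -0, 66.188, -0.138], TCP at [0.201, 0.592, 0.215] pointing down, gripper open.
Joint ranges: [-150.9, 150.9], [-52.94, 120.26], [3.33, 152.33], [-74.26, 254.26], [0, 154.13], [-172.89, 172.89]. Speed limits (degrees/s): [127.2, 127.2, 159.86, 180, 180, 180].

### API

Orientations are given as [roll, pitch, yaw] about the fixed x, y, z axes, in that order (R = Rz(yaw) Ry(pitch) Rx(roll)).
In Python, from plant import arm gives the robot as it stands.
- The arm moves only by the tool apply_moves, never from a script. Its argument "motion" is a list of rows, each a list of 4 numbers: the shift along the tool's x, y, z in cm, then the turn about the tool's z in degrees. In form: [[tx, ty, tz, turn], ...]. A call has 1 to 10 rows; each row is the pose to reach, as a shift and turn from the pose commanded when the call began, along the tool's axes at that moment; what a row does not reach only later rows make up. A row lasts 1/8 s, in which the tool goes at most 62.5 mm and 10.7 degrees, less where a joint would pass 70% of its speed; a pose out of reach is approached as far as the arm can. A call with a gripper value outside its range is refused whole. "gripper" is the finger opening in cm, from 0 to 9.19, set as the call begins (left out, the last holds). The fingers move at their own pace and stop on an object; the grip force is fixed at half the most. Time passes only in rows, so rows that repeat a pose let the fingers close. It gives the time, the measured TCP pose, the force and the opening at its end, in the units of the state.
- arm.sense(): the state, without advancing time (a new reading comes with each control period).
- arm.snapshot(name): name is "scene" or "top" or "wrist"; returns a dict with "img" (420x560x3 uint8, blue, green, red), "camera_matrix" (3x3 intrinsics, pixels), "R" (3x3) and "t" (3): a world point X has camera coordinates R X + t. Camera axes: x right, y down, z forward; pixel columns grow to the right and rows downward; lengths in m; the calibration is good to about 2 mm. A picture is of the moment at which its call begins. There is no depth.
- arm.sign_off(): hands the job in, once; it reports no verdict.
Trained networks look in the newest picture that a camera, given by its name, has taken for a name from the list of things; names that differ only in an ending like _2 or _b are one class to them, and where a whole thing is asked for, a point or a joint stands for the part that bears it (a point fixed in the world has none). Each returns a list of dicts, best first, with "confidence" (0 to 1); they miss things now and then, are a little off and sometimes report something else, mostly with a low value. They report only what shows in the picture. A call takes as long as a camera call.
- arm.search_frame(camera, thing): "extent" ([centre column, centre row, width, height] in pixels, round what is visible of it).
- arm.trace(camera, thing): "mask" (420x560 bool, what is visible of it) and "extent" ([centre column, centre row, width, height] in pixels, round what is visible of it).
The state is a dict: "time_s": time; "q": joint angles; "qvel": joint speeds; "effort": joint torques, N m; "tool_pos": TCP position; "orientation": TCP orientation; "force": force on the tool from outside, world axes, zero at the start; "torque": the same for the moment, N m; "grip_width": opening from 0.0 (shut) to 1.0 (fully open).
Only numpy, scipy, OpenCV 4.12 (cv2) and the standard library are available. Lean on these libraries where they do the work, as an engineer would, in place of code of your own. Each camera call takes 0.05 s, during which the arm holds its last target. There are 200 camera calls.

### The job

A tin of dishes has just been set in the loading lock of the benchtop incubator. Swing the lock's outer lid fully shut, screw its knurled clamp knob clockwise all the way down until it stops, and only then pull the inner shutter up fully open; leave it up. Leave the tin lying in the lock and do not disturb the things standing beside the incubator.

Things in the scene. Friction and masses are not known exactly. Their poses are not given: they have to be found in the camera images.
- incubator: White benchtop incubator, blue front, fixed, 260 (x, depth) x 400 (y, width) x 110 mm high. Origin: centre of its underside; x points away from its front, z up. +y half: loading lock, an open well 170 x 180 mm, floor 20 mm above the bench, under the outer lid; a solid block in front of it takes the clamp screw. -y half: culture space under a fixed window. Inner shutter between them (y = 0).
- lid (a joint): Outer lid, black-framed plate with a window, 240 long (x) x 170 wide (y) x 12 mm thick, hinged along its far (+x) edge. Angle in rad: 0 = fully shut (underside flush on the incubator's top, 110 mm above the bench), positive = front edge raised, at most 1.25. Stiff hinge: it stays at any angle and takes about 1 to 5 N near the front edge to push down. Carries the clamp knob.
- lid_hinge (a point): Point on the lid's hinge axis at the middle of the lid's width, 110 mm above the bench; fixed to the incubator (at x +120, y +100, z +110 mm in its frame). The hinge axis runs along the incubator's y.
- lid_press (a point): Point on the lid's outer (upper) face, a good place to push it shut: 205 mm from the hinge axis along the lid, 35 mm from its front edge, 63 mm beside the knob's axis (towards incubator +y), 12 mm off the lid's underside, in which the hinge axis lies. Moves with the lid: z is the lid's outward normal, x points along the lid to the hinge.
- clamp (a joint): Turn of the clamp knob in rad: grows when turned clockwise seen from above; 0 = backed right off, 8.0 = fully down against its stop (starts 6.5 to 8 rad short of that). The knob sinks 8 mm a full turn and rests on its boss when tight. Friction about 0.12 N m; stays where it is left.
- knob_mid (a point): Centre of the round knurled steel clamp knob (55 mm diameter, 32 mm tall, gripped at any yaw), on its axis at mid-height; z is the axis, vertical when the lid is shut. It is 205 mm from the hinge, mid-width of the lid. Lid shut: 148 mm above the bench (26 above the lid's face) when tight, 10.2 mm higher when backed off. Boss below it: 42 mm diameter, 10 mm high; lid flat around.
- shutter (a joint): Height in m by which the inner shutter is raised: 0 = shut, 0.07 = fully open at its stop. It moves straight up, takes about 8 N to lift and stays where it is left.
- shutter_handle (a point): Centre of the shutter's handle, a black bar 85 (along x) x 16 (along y) x 18 mm high on two stems, at incubator x +10, y 0 and 45 mm above the incubator's top (155 mm above the bench) when shut. Its axes are the incubator's. The shut lid's side edge is 15 mm away in y, its upper face 33 mm lower than this point.
- tin: Round aluminium tin, 94 mm in diameter and 40 mm high, loose on the floor of the lock well; origin at the centre of its underside, z up.
- lock_floor (a point): Point on the floor of the lock well in the middle of the well (20 mm above the bench).
- bottle: Bystander: amber bottle, 60 mm in diameter, 130 mm tall, left of the incubator; origin at the centre of its underside.
- dishes: Bystander: stack of two clear round dishes, 94 mm in diameter, 40 mm high, right of the incubator; origin at the centre of its underside.
- tip_box: Bystander: grey open box with dividers, 120 x 85 x 50 mm high, right of the incubator; origin at the centre of its underside.

How it is judged:
By the outcome, as a careful person would: the job done as asked, in the order asked, and still so for the second after the job is handed in, with the robot touching nothing.
It also fails if it takes over 72 s, if anything falls off the work surface, if the arm or the gripper's body presses on something with over 40 N, if the wrist force passes 120 N, or if a joint passes its speed limit or range.

## Working session

There is one attempt and no reset: what is moved stays moved. The work goes in short steps, Python scripts to look and compute and a tool call to move; the robot and the scene stay as the last step left them, time stands still between calls to the robot, and variables do not carry over. Pictures are saved under pics/ and viewed, about 8 in all and at most 12, crops included, and the job is handed in when it is done.

Besides the shell and the picture viewer there is one more tool, called after ">>>" in YAML: its name, and indented under it one key for each argument. apply_moves: Moves the arm, as the interface text tells. Its arguments: {"type":"object","properties":{"motion":{"type":"array"},"gripper":{"type":"number"}},"required":["motion"]}

```bash
mkdir -p pics; ls
python3 - <<'E'
from plant import arm
import cv2,numpy as np
s=arm.sense();print({k:np.round(v,3).tolist() for k,v in s.items()})
for n in ["scene","top"]:
    d=arm.snapshot(n);cv2.imwrite(f"pics/{n}0.png",d["img"]);print(n,np.round(d["camera_matrix"],1).tolist(),np.round(d["R"],4).tolist(),np.round(d["t"],4).tolist())
    for t in ["incubator","lid","knob_mid","shutter_handle","tin","bottle","dishes","tip_box"]:
        print(t,[(round(r["confidence"],2),np.round(r["extent"]).tolist()) for r in arm.search_frame(n,t)[:2]])
E
```

```text
pics
{'time_s': 0.0, 'q': [71.081, 20.261, 93.628, 0.002, 66.188, -0.137], 'qvel': [0.028, 0.083, -0.053, -0.044, -0.03, 0.002], 'effort': [-0.002, -59.383, -33.421, 0.069, 0.023, -0.0], 'tool_pos': [0.201, 0.591, 0.214], 'orientation': [-179.923, -0.002, 161.217], 'force': [-0.077, -0.845, 0.629], 'torque': [0.037, 0.004, -0.007], 'grip_width': 0.996}
scene [[543.4, 0.0, 287.9], [0.0, 543.4, 204.1], [0.0, 0.0, 1.0]] [[-0.8401, 0.5424, -0.0057], [0.4728, 0.7271, -0.4977], [-0.2658, -0.4209, -0.8673]] [0.4753, -0.2306, 1.5946]
incubator [(0.97, [267.0, 191.0, 156.0, 171.0])]
lid [(0.83, [269.0, 191.0, 100.0, 124.0])]
knob_mid [(0.63, [279.0, 165.0, 26.0, 30.0])]
shutter_handle [(0.63, [268.0, 190.0, 154.0, 175.0])]
tin [(0.75, [271.0, 236.0, 29.0, 27.0])]
bottle [(0.9, [346.0, 270.0, 22.0, 38.0])]
dishes [(0.59, [212.0, 112.0, 28.0, 36.0])]
tip_box [(0.97, [270.0, 88.0, 46.0, 38.0]), (0.71, [269.0, 190.0, 154.0, 176.0])]
top [[476.5, 0.0, 285.8], [0.0, 476.5, 210.1], [0.0, 0.0, 1.0]] [[0.0058, -1.0, -0.0051], [-0.985, -0.0049, -0.1722], [0.1722, 0.006, -0.985]] [0.0433, 0.5897, 1.0172]
incubator [(0.78, [349.0, 215.0, 202.0, 149.0])]
lid [(0.82, [305.0, 184.0, 96.0, 83.0])]
knob_mid [(0.66, [310.0, 187.0, 38.0, 34.0]), (0.64, [481.0, 306.0, 48.0, 65.0])]
shutter_handle [(0.76, [354.0, 207.0, 13.0, 60.0])]
tin []
bottle [(0.67, [210.0, 234.0, 30.0, 26.0])]
dishes [(0.62, [485.0, 226.0, 48.0, 41.0])]
tip_box [(0.7, [480.0, 306.0, 51.0, 61.0])]
```

View pics/scene0.png

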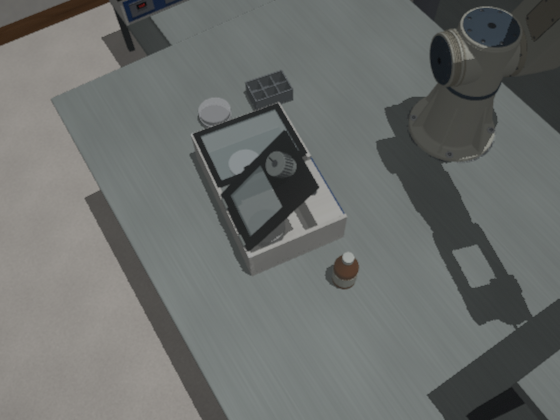

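View pics/top0.png

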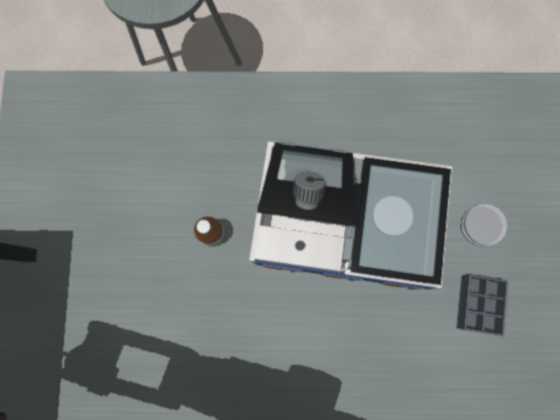

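The scene view shows the incubator around (268,190) with the lid part open. The top view shows its top-face corners near (268,142), (452,166), (440,288) and (250,262), with the knob at (310,187) and the handle at (354,207). I'll zoom in to get better corners.

Run:
```python
import cv2
a=cv2.imread("pics/top0.png")[130:300,240:460]
cv2.imwrite("pics/top0z.png",cv2.resize(a,None,fx=3.5,fy=3.5,interpolation=cv2.INTER_CUBIC))
```

```text
(no output)
```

View pics/top0z.png

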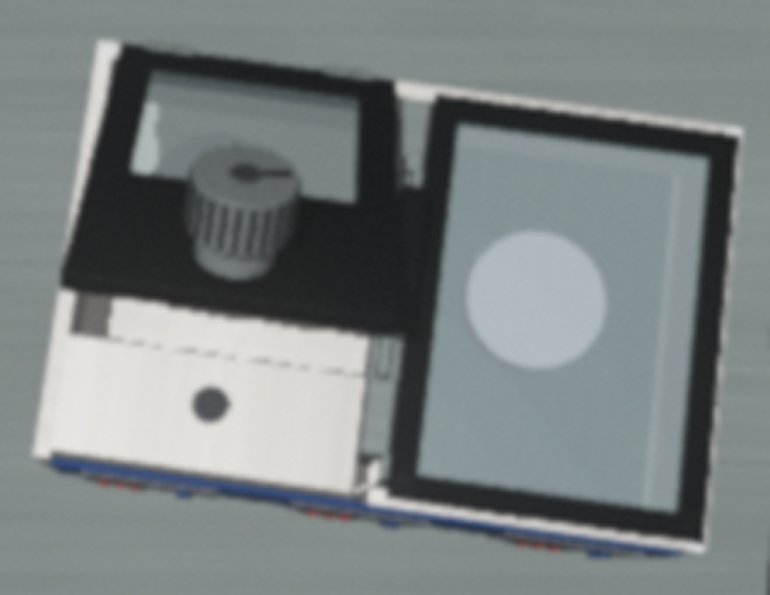

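```bash
cat > h.py <<'E'
import numpy as np,cv2
from scipy.optimize import least_squares
def proj(d,X):
    c=np.atleast_2d(X)@np.array(d["R"]).T+np.array(d["t"]); p=c@np.array(d["camera_matrix"]).T
    return p[:,:2]/p[:,2:]
def I2W(p,X):
    c,s=np.cos(p[2]),np.sin(p[2]); X=np.atleast_2d(X)
    return np.c_[p[0]+c*X[:,0]-s*X[:,1],p[1]+s*X[:,0]+c*X[:,1],X[:,2]]
def lidpt(th,l,y,h): # l from hinge, y incubator, h off the underside
    return np.array([.12-l*np.cos(th)+h*np.sin(th), y, .11+l*np.sin(th)+h*np.cos(th)])
E
python3 - <<'E'
from plant import arm
from h import *
d=arm.snapshot("top")
z=lambda u,v:[240+(u+.5)/3.5-.5,130+(v+.5)/3.5-.5]
px=np.array([z(98,41),z(743,130),z(703,551),z(35,457),z(210,404)])
O=np.array([[.13,.2,.11],[.13,-.2,.11],[-.13,-.2,.11],[-.13,.2,.11],[-.085,.1,.11]])
r=least_squares(lambda p:(proj(d,I2W(p,O))-px).ravel(),[.5,-.1,0]);p=r.x
print("pose",p,np.degrees(p[2]));print(r.fun.reshape(-1,2).round(1).tolist())
lp=np.array([z(63,287),z(405,335),z(245,172)])
# front corners underside; knob top centre (height 12+10+32+~9)
f=lambda th:(proj(d,I2W(p,[lidpt(th[0],.24,.185,0),lidpt(th[0],.24,.015,0),lidpt(th[0],.205,.1,.062)]))-lp).ravel()
q=least_squares(f,[.6]);print("theta",q.x,q.fun.reshape(-1,2).round(1).tolist())
sc=arm.snapshot("scene")
print("scene hole/handle/knob",proj(sc,I2W(p,[[-.085,.1,.11],[.01,0,.155],lidpt(q.x[0],.205,.1,.062)])).round(1).tolist(), "top handle",proj(d,I2W(p,[.01,0,.155])).round(1).tolist())
m=arm.trace("scene","incubator")[0];print(m["extent"])
c=np.array([[x,y,.11] for x in(-.13,.13) for y in (-.2,.2)]);print(proj(sc,I2W(p,c)).round(0).tolist())
for n,P in dict(press=lidpt(q.x[0],.205,.163,.012),front=lidpt(q.x[0],.24,.163,.012),knobtop=lidpt(q.x[0],.205,.1,.064),knob0=[-.085,.1,.158],handle=[.01,0,.155],pressshut=[-.085,.163,.122]).items(): print(n,I2W(p,P).round(3).tolist())
mt=arm.trace("scene","tin");print([(t["confidence"],t["extent"]) for t in mt], proj(sc,I2W(p,[-.0,.1,.06])).round(0))
E
```

```text
pose [ 0.57500387 -0.09401648 -0.13700534] -7.849827834009531
[[0.0, -0.2], [-0.2, -0.5], [0.7, 0.6], [-0.6, -0.3], [0.0, 0.3]]
theta [0.76196799] [[-1.1, 0.0], [-3.0, -0.2], [0.4, -0.5]]
scene hole/handle/knob [[311.9, 190.2], [260.2, 163.5], [273.4, 162.2]] top handle [[355.6, 203.8]]
[268.9, 189.3, 155.5, 171.2]
[[278.0, 100.0], [347.0, 215.0], [190.0, 133.0], [248.0, 257.0]]
press [[0.577, 0.07, 0.26]]
front [[0.552, 0.074, 0.284]]
knobtop [[0.604, 0.003, 0.298]]
knob0 [[0.504, 0.017, 0.158]]
handle [[0.585, -0.095, 0.155]]
pressshut [[0.513, 0.079, 0.122]]
[(0.6, [271.2, 234.0, 26.9, 27.0])] [[281. 213.]]
```

```bash
cat >> h.py <<'E'
P=np.array([.575,-.094,-.137]); TH=.762
from scipy.spatial.transform import Rotation as Ro
def rel(s,X): # world targets -> tool cm
    R=Ro.from_euler('xyz',s["orientation"],degrees=True).as_matrix()
    return ((np.atleast_2d(X)-s["tool_pos"])@R*100).round(2).tolist()
def inc(s): # tcp in incubator frame
    c,n=np.cos(P[2]),np.sin(P[2]);v=np.array(s["tool_pos"])-[P[0],P[1],0]
    return np.round([c*v[0]+n*v[1],-n*v[0]+c*v[1],v[2]],4)
E
python3 - <<'E'
from plant import arm
from h import *
s=arm.sense();print(rel(s,I2W(P,[-.0065,.163,.33])))
for th in [.76,.6,.45,.3,.15,.05,0]: print(th,(lidpt(th,.2,.163,.012)+[.01,0,0]).round(4))
E
```

```text
[[-53.73, -37.01, -11.54]]
0.76 [-0.0067  0.163   0.2565]
0.6 [-0.0283  0.163   0.2328]
0.45 [-0.0449  0.163   0.2078]
0.3 [-0.0575  0.163   0.1806]
0.15 [-0.066   0.163   0.1518]
0.05 [-0.0692  0.163   0.132 ]
0 [-0.07   0.163  0.122]
```

>>> apply_moves:
  motion:
    - [0,0,-6,0]
    - [0,0,-12,-10.9]
    - [-5,-3.5,-12,-10.9]
    - [-53.7,-37,-12,-10.9]
    - [-53.7,-37,-12,-10.9]
    - [-53.7,-37,-12,-10.9]
    - [-53.7,-37,-12,-10.9]
    - [-53.7,-37,-12,-10.9]
    - [-53.7,-37,-12,-10.9]
    - [-53.7,-37,-12,-10.9]
  gripper: 0

```text
time_s: 2.35
tool_pos: [0.4997, 0.1899, 0.3349]
orientation: [180.0, 0.0, 172.1]
force: [0.9, 1.2, 0.8]
grip_width: 0.006
```

>>> apply_moves:
  motion:
    - [0,0,0,0]

```text
time_s: 2.48
tool_pos: [0.5006, 0.1884, 0.3345]
orientation: [-180.0, 0.0, 171.8]
force: [-0.3, 0.3, 1.0]
grip_width: 0.004
```

Run:
```python
from plant import arm
from h import *
s=arm.sense();print(s["time_s"],s["q"],s["orientation"],s["grip_width"],s["force"],inc(s))
```

```text
2.475 [ 2.05018885e+01  6.57469962e+00  9.59692352e+01 -5.38035346e-02
  7.74452007e+01 -6.13135784e+01] [-1.79959140e+02  3.47363313e-02  1.71827170e+02] 0.004476391770527134 [-0.27642752  0.25553139  0.98745797] [-0.1123  0.2696  0.3345]
```

>>> apply_moves:
  motion:
    - [-5.2,-5.3,0,0]
    - [-10.5,-10.7,0,0]
    - [-10.5,-10.7,0,0]
    - [-10.5,-10.7,4,0]
    - [-10.5,-10.7,6.5,0]
    - [-10.5,-10.7,6.5,0]

```text
time_s: 3.22
tool_pos: [0.5864, 0.0724, 0.2678]
orientation: [-180.0, -0.2, 172.2]
force: [0.7, 0.1, 0.3]
grip_width: 0.002
```

Run:
```python
from plant import arm
from h import *
s=arm.sense();print(s["force"],inc(s))
a=arm.snapshot("scene")["img"][90:290,160:380];b=arm.snapshot("wrist")["img"]
cv2.imwrite("pics/c1.png",np.hstack([cv2.resize(a,(440,400)),cv2.resize(b,(350,263))[:263] if 0 else cv2.copyMakeBorder(cv2.resize(b,(350,263)),0,137,0,0,0)]))
```

```text
[0.72882162 0.06895692 0.2588482 ] [-0.0115  0.1664  0.2678]
```

View pics/c1.png

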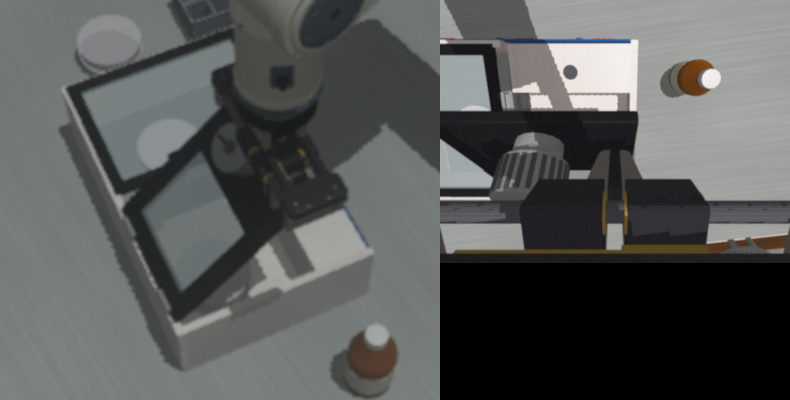

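The wrist half shows the closed fingers at about (615,170), above the lid beside the knob at (530,170), with clear space between them. Next I'll follow the lid's arc down.

>>> apply_moves:
  motion:
    - [-0.4,-0.3,1.1,0]
    - [0.6,-0.3,2.3,0]
    - [1.7,-0.3,3.5,0]
    - [2.5,-0.3,4.8,0]
    - [3.3,-0.3,6,0]
    - [4,-0.3,7.3,0]
    - [4.6,-0.3,8.7,0]
    - [5,-0.3,10.1,0]
    - [5.4,-0.3,11.6,0]
    - [5.4,-0.3,11.6,0]

```text
time_s: 4.58
tool_pos: [0.533, 0.0756, 0.152]
orientation: [-180.0, -0.1, 172.1]
force: [0.1, 1.0, 0.4]
grip_width: 0.006
```

Run:
```python
from plant import arm
from h import *
s=arm.sense();print(s["force"],inc(s),s["orientation"])
```

```text
[0.12064462 0.99590956 0.39962619] [-0.0648  0.1623  0.152 ] [-1.79956337e+02 -1.46723731e-01  1.72123610e+02]
```

>>> apply_moves:
  motion:
    - [0.2,0,1,0]
    - [0.4,0,2,0]
    - [0.5,0,2.6,0]
    - [0.5,0,3,0]
    - [0.5,0,3.2,0]

```text
time_s: 5.2
tool_pos: [0.5289, 0.0764, 0.1221]
orientation: [-180.0, -0.1, 172.1]
force: [-7.3, -1.0, 25.2]
grip_width: 0.005
```

>>> apply_moves:
  motion:
    - [0,0,-4,0]
    - [0,0,-10,-10]
    - [0,0,-14,-20]
    - [2,-6,-14,-30]
    - [2,-6,-14,-40]
    - [2,-6,-14,-50]
    - [2,-6,-14,-60]
    - [2,-6,-14,-70]
    - [2,-6,-14,-80]
    - [2,-6,-14,-80]
  gripper: 9.1

```text
time_s: 6.45
tool_pos: [0.5011, 0.0197, 0.2616]
orientation: [180.0, -0.0, -107.9]
force: [0.2, 1.1, 0.0]
grip_width: 0.988
```

Run:
```python
from plant import arm
from h import *
s=arm.sense();print(s["force"],inc(s),s["orientation"],s["q"],s["grip_width"])
d=arm.snapshot("wrist");b=d["img"]
print(proj(d,I2W(P,[[-.085,.1,.174],[-.085,.1,.164],[-.12,.185,.122],[-.12,.015,.122]])).round(1).tolist())
print([(t["confidence"],t["extent"]) for t in arm.trace("wrist","knob_mid")])
a=arm.snapshot("scene")["img"][90:290,160:380]
cv2.imwrite("pics/c2.png",np.hstack([cv2.resize(a,(330,300)),cv2.resize(b,(400,300))]))
```

```text
[0.19107115 1.10968517 0.031197  ] [-0.0887  0.1025  0.2616] [ 1.79994164e+02 -3.98628048e-03 -1.07949250e+02] [ 2.08190923e+00  6.47893398e+00  1.05273284e+02 -1.87989412e-03
  6.82546300e+01 -1.59968144e+02] 0.9883851256107367
[[273.9, 207.8], [274.1, 204.6], [324.8, 269.7], [297.0, 91.9]]
[(0.93, [275.2, 203.8, 66.4, 71.6])]
```

View pics/c2.png

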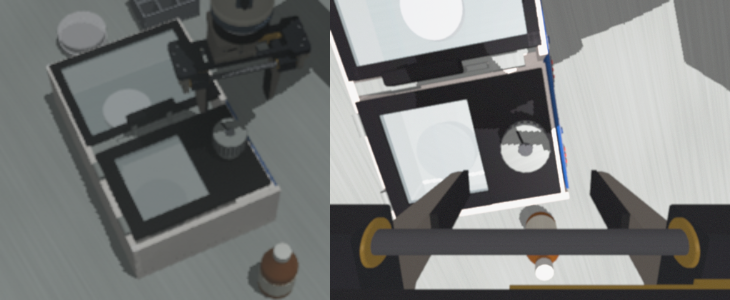

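The lid is flush on the incubator. The wrist camera sees the knob at (275,204), against a prediction of about (274,206). Next I'll go down and grip it.

>>> apply_moves:
  motion:
    - [0.2,-0.4,4,0]
    - [0.2,-0.4,8,0]
    - [0.2,-0.4,10.5,0]
    - [0.2,-0.4,12,0]
    - [0.2,-0.4,12,0]
  gripper: 9.1

```text
time_s: 7.22
tool_pos: [0.504, 0.0166, 0.141]
orientation: [179.9, -0.0, -107.9]
force: [0.7, -0.5, -0.2]
grip_width: 0.988
```

>>> apply_moves:
  motion:
    - [0,0,0,0]
    - [0,0,0,0]
    - [0,0,0,0]
    - [0,0,0,0]
  gripper: 4.5

```text
time_s: 7.72
tool_pos: [0.5052, 0.0165, 0.1421]
orientation: [-179.9, 0.0, -107.9]
force: [-1.4, -0.5, -0.4]
grip_width: 0.591
```

>>> apply_moves:
  motion:
    - [0,0,0.02,10]
    - [0,0,0.04,20]
    - [0,0,0.07,30]
    - [0,0,0.09,40]
    - [0,0,0.11,50]
    - [0,0,0.13,60]
    - [0,0,0.16,70]
    - [0,0,0.18,80]
    - [0,0,0.2,90]
    - [0,0,0.22,100]

```text
time_s: 8.98
tool_pos: [0.5051, 0.0165, 0.1399]
orientation: [180.0, 0.1, 151.8]
force: [1.1, -1.0, 1.9]
grip_width: 0.592
```

Run:
```python
from plant import arm
from h import *
s=arm.sense();print(s["force"],s["torque"],s["orientation"],s["q"][5],s["grip_width"])
```

```text
[ 1.06296817 -0.97095222  1.93354536] [-0.07716997 -0.2520155   0.13749924] [1.79961777e+02 8.88023839e-02 1.51802600e+02] -60.08139298988974 0.5917277223787554
```

Torque about z is 0.14 N m, which is about the knob's friction, so it is turning. I'll continue.

>>> apply_moves:
  motion:
    - [0,0,0.02,10]
    - [0,0,0.04,20]
    - [0,0,0.07,30]
    - [0,0,0.09,40]
    - [0,0,0.11,50]
    - [0,0,0.13,60]
    - [0,0,0.16,70]
    - [0,0,0.18,80]
    - [0,0,0.2,90]
    - [0,0,0.22,100]

```text
time_s: 10.22
tool_pos: [0.5052, 0.0165, 0.1376]
orientation: [179.9, -0.0, 51.8]
force: [1.7, -1.1, 0.4]
grip_width: 0.587
```

>>> apply_moves:
  motion:
    - [0,0,0.02,10]
    - [0,0,0.04,20]
    - [0,0,0.07,30]
    - [0,0,0.09,40]
    - [0,0,0.11,50]
    - [0,0,0.13,60]
    - [0,0,0.16,70]
    - [0,0,0.18,80]
    - [0,0,0.2,90]
    - [0,0,0.22,100]

```text
time_s: 11.48
tool_pos: [0.5051, 0.0164, 0.1354]
orientation: [-179.9, -0.1, -48.2]
force: [1.6, -1.3, 0.5]
grip_width: 0.591
```

Run:
```python
from plant import arm
from h import *
s=arm.sense();print(s["force"],s["torque"],s["orientation"],s["q"][5],s["grip_width"])
```

```text
[ 1.61229335 -1.32052359  0.49977562] [-0.15025158 -0.05970558  0.1225595 ] [-1.79944923e+02 -7.44175827e-02 -4.81941967e+01] 139.9197378984196 0.5908807381553224
```

>>> apply_moves:
  motion:
    - [0,0,0.02,10]
    - [0,0,0.04,20]
    - [0,0,0.05,24]
    - [0,0,0.05,24]

```text
time_s: 11.98
tool_pos: [0.5051, 0.0165, 0.1349]
orientation: [-179.9, -0.0, -71.8]
force: [2.4, -0.9, 1.6]
grip_width: 0.593
```

>>> apply_moves:
  motion:
    - [0,0,0,0]
    - [0,0,0,0]
    - [0,0,0,0]
    - [0,0,0,0]
    - [0,0,0,-10]
    - [0,0,0,-20]
    - [0,0,0,-30]
    - [0,0,0,-40]
    - [0,0,0,-50]
    - [0,0,0,-60]
  gripper: 8.5

```text
time_s: 13.22
tool_pos: [0.5043, 0.0166, 0.1344]
orientation: [180.0, 0.0, -11.5]
force: [0.1, 0.4, 0.2]
grip_width: 0.929
```

>>> apply_moves:
  motion:
    - [0,0,0,-10]
    - [0,0,0,-20]
    - [0,0,0,-30]
    - [0,0,0,-40]
    - [0,0,0,-50]
    - [0,0,0,-60]
    - [0,0,0,-70]
    - [0,0,0,-80]
    - [0,0,0,-90]
    - [0,0,0,-100]

```text
time_s: 14.48
tool_pos: [0.5043, 0.0166, 0.1345]
orientation: [-180.0, 0.0, 88.5]
force: [0.0, 0.7, 0.3]
grip_width: 0.924
```

>>> apply_moves:
  motion:
    - [0,0,0,-10]
    - [0,0,0,-20]
    - [0,0,0,-20]
    - [0,0,0,-20]

```text
time_s: 14.98
tool_pos: [0.5043, 0.0166, 0.1345]
orientation: [-180.0, -0.0, 107.9]
force: [-1.1, -0.3, 0.7]
grip_width: 0.922
```

>>> apply_moves:
  motion:
    - [0,0,0,0]
    - [0,0,0,0]
    - [0,0,0,0]
    - [0,0,0,0]
  gripper: 4.5

```text
time_s: 15.48
tool_pos: [0.505, 0.0168, 0.1346]
orientation: [179.9, 0.0, 108.1]
force: [1.6, 1.1, -2.2]
grip_width: 0.594
```

>>> apply_moves:
  motion:
    - [0,0,0.02,10]
    - [0,0,0.04,20]
    - [0,0,0.07,30]
    - [0,0,0.09,40]

```text
time_s: 15.98
tool_pos: [0.5052, 0.0168, 0.1338]
orientation: [179.9, -0.0, 67.8]
force: [3.8, 1.3, -2.2]
grip_width: 0.596
```

Run:
```python
from plant import arm
from h import *
s=arm.sense();print(s["force"],s["torque"],s["orientation"],s["q"][5],s["grip_width"])
```

```text
[ 3.84652969  1.31767068 -2.18788528] [ 0.13998015 -0.43864567  0.12176259] [ 1.79916286e+02 -4.81434917e-02  6.77879441e+01] 23.928620308378555 0.5964332246353764
```

>>> apply_moves:
  motion:
    - [0,0,0.02,10]
    - [0,0,0.04,20]
    - [0,0,0.07,30]
    - [0,0,0.07,30]

```text
time_s: 16.48
tool_pos: [0.505, 0.0164, 0.1333]
orientation: [179.9, -0.0, 38.3]
force: [2.0, -2.5, 2.2]
grip_width: 0.586
```

Run:
```python
from plant import arm
s=arm.sense();print(s["force"],s["torque"],s["orientation"][2],s["q"][5])
```

```text
[ 1.97310278 -2.47344674  2.23089258] [-0.33787694 -0.19261251  0.71097878] 38.262143079003756 53.49248669913054
```

>>> apply_moves:
  motion:
    - [0,0,0.02,10]
    - [0,0,0.04,20]
    - [0,0,0.07,30]
    - [0,0,0.07,30]

```text
time_s: 16.98
tool_pos: [0.505, 0.0165, 0.1328]
orientation: [180.0, -0.1, 8.3]
force: [1.1, -1.1, 6.6]
grip_width: 0.592
```

Run:
```python
from plant import arm
s=arm.sense();print(s["force"],s["torque"],s["orientation"][2],s["q"][5])
```

```text
[ 1.1176949  -1.08126322  6.62586671] [-0.22064134  0.02619173  0.89566053] 8.320575276479728 83.42520112529417
```

Torque about z rose to 0.7–0.9 N m at 365–395° of turn and the pads slipped, so the knob is at its stop. I'll release, rise and move over to the handle.

>>> apply_moves:
  motion:
    - [0,0,0,0]
    - [0,0,0,0]
    - [0,0,0,0]
    - [0,0,-4,0]
    - [0,0,-9,0]
    - [0,0,-13,0]
    - [3.1,6,-13,8]
    - [6.3,12.2,-13,16.2]
    - [6.3,12.2,-13,16.2]
    - [6.3,12.2,-13,16.2]
  gripper: 8.5

```text
time_s: 18.23
tool_pos: [0.5835, -0.0954, 0.2614]
orientation: [-180.0, 0.1, -8.1]
force: [0.0, 0.8, -0.7]
grip_width: 0.926
```

Run:
```python
from plant import arm
from h import *
s=arm.sense();print(s["force"],inc(s),s["orientation"],s["q"])
d=arm.snapshot("wrist");t=arm.snapshot("top")
h=I2W(P,[[x,y,.164] for x,y in((-.0325,.008),(-.0325,-.008),(.0525,-.008),(.0525,.008))])
for n,c in(("wrist",d),("top",t)):
    im=c["img"];print(n,proj(c,h).mean(0).round(1),[(round(r["confidence"],2),np.round(r["extent"]).tolist()) for r in arm.search_frame(n,"shutter_handle")[:2]])
    cv2.polylines(im,[proj(c,h).round().astype(int)],True,(0,255,0),1)
cv2.imwrite("pics/c3.png",np.hstack([cv2.resize(d["img"],(400,300)),cv2.resize(t["img"][130:300,240:460],(388,300))]))
```

```text
[ 0.00171947  0.77670031 -0.66434239] [ 8.600e-03 -2.000e-04  2.614e-01] [-1.79975092e+02  9.57395472e-02 -8.06189305e+00] [-9.44666509e+00  1.49310666e+01  9.48173464e+01  2.39838105e-02
  7.03479022e+01  8.86071638e+01]
wrist [280.4 204.3] [(0.69, [281.0, 189.0, 24.0, 129.0])]
top [356.1 203.1] []
```

View pics/c3.png

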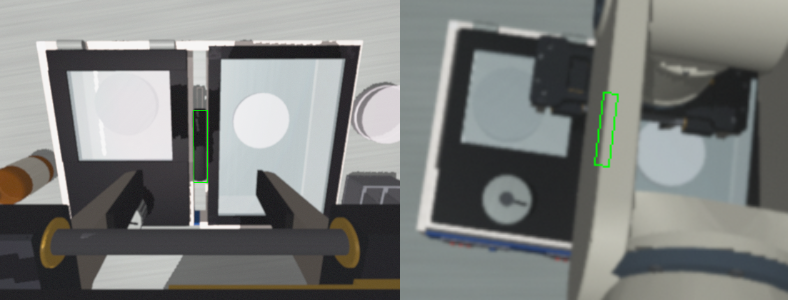

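The projected handle outline lies on the dark bar in the wrist half, around (200,147). The lid is shut. Next I'll go down and grip the handle.

>>> apply_moves:
  motion:
    - [0.1,0,0,0]
    - [0.1,0,4,0]
    - [0.1,0,8,0]
    - [0.1,0,11,0]
    - [0.1,0,12.4,0]
    - [0.1,0,12.4,0]
  gripper: 5

```text
time_s: 19.18
tool_pos: [0.5846, -0.0951, 0.1379]
orientation: [-180.0, 0.1, -8.1]
force: [0.5, -1.1, 0.7]
grip_width: 0.545
```

>>> apply_moves:
  motion:
    - [0,0,0,0]
    - [0,0,0,0]
    - [0,0,0,0]
    - [0,0,0,0]
  gripper: 0.5

```text
time_s: 19.68
tool_pos: [0.5852, -0.0956, 0.1387]
orientation: [180.0, -0.0, -8.1]
force: [-0.4, 0.3, 3.1]
grip_width: 0.173
```

>>> apply_moves:
  motion:
    - [0,0,-0.5,0]
    - [0,0,-1,0]
    - [0,0,-1.5,0]
    - [0,0,-2,0]
    - [0,0,-2.5,0]
    - [0,0,-3,0]

```text
time_s: 20.42
tool_pos: [0.5851, -0.0956, 0.1686]
orientation: [180.0, -0.0, -8.1]
force: [4.8, -3.8, -7.6]
grip_width: 0.168
```

The opening is 16 mm and the load is -7.6 N, so the shutter is lifting. I'll go on to the stop with a little overtravel.

>>> apply_moves:
  motion:
    - [0,0,-0.6,0]
    - [0,0,-1.2,0]
    - [0,0,-1.8,0]
    - [0,0,-2.4,0]
    - [0,0,-3,0]
    - [0,0,-3.5,0]
    - [0,0,-3.8,0]
    - [0,0,-3.8,0]

```text
time_s: 21.42
tool_pos: [0.5851, -0.0956, 0.2069]
orientation: [180.0, -0.0, -8.1]
force: [2.6, -2.6, 0.3]
grip_width: 0.17
```

>>> apply_moves:
  motion:
    - [0,0,-0.2,0]
    - [0,0,-0.4,0]

```text
time_s: 21.68
tool_pos: [0.585, -0.0955, 0.2089]
orientation: [180.0, -0.0, -8.1]
force: [12.9, -3.8, -29.0]
grip_width: 0.171
```

The force is -29 N at about 70 mm of lift, so the shutter is at its stop. I'll release, rise clear and check.

>>> apply_moves:
  motion:
    - [0,0,0.3,0]
    - [0,0,0.3,0]
  gripper: 5

```text
time_s: 21.92
tool_pos: [0.5844, -0.0951, 0.2073]
orientation: [-180.0, 0.1, -8.1]
force: [-1.4, 0.5, 0.5]
grip_width: 0.365
```

>>> apply_moves:
  motion:
    - [0,0,0,0]
    - [0,0,0,0]
    - [0,0,-3,0]
    - [0,0,-7,0]
    - [0,0,-11,0]
    - [-5,0,-13,0]
    - [-10,0,-13,0]
    - [-16,0,-13,0]
    - [-20,0,-13,0]
    - [-20,0,-13,0]

```text
time_s: 23.18
tool_pos: [0.385, -0.067, 0.3378]
orientation: [180.0, -0.1, -8.1]
force: [-0.2, -0.6, 1.4]
grip_width: 0.545
```

Run:
```python
from plant import arm
from h import *
s=arm.sense();print(s["time_s"],s["force"],inc(s),s["grip_width"])
ims=[]
for n in("scene","top","wrist"):
    c=arm.snapshot(n);im=c["img"]
    for dz,col in((0,(0,0,255)),(.07,(0,255,0))):
        h=I2W(P,[[x,y,.164+dz] for x,y in((-.0325,.008),(-.0325,-.008),(.0525,-.008),(.0525,.008))])
        cv2.polylines(im,[proj(c,h).round().astype(int)],True,col,1)
    a=np.linspace(0,6.28,40);k=I2W(P,np.c_[-.085+.0275*np.cos(a),.1+.0275*np.sin(a),a*0+.164])
    cv2.polylines(im,[proj(c,k).round().astype(int)],True,(255,255,0),1)
    for t in("bottle","dishes","tip_box"): print(n,t,[(round(r["confidence"],2),np.round(r["extent"]).tolist()) for r in arm.search_frame(n,t)[:1]])
    ims.append(im)
cv2.imwrite("pics/c4.png",np.hstack([cv2.resize(ims[0][90:290,170:370],(380,380)),cv2.resize(ims[1][120:320,230:450],(418,380))]))
cv2.imwrite("pics/c5.png",ims[2])
```

```text
23.175 [-0.15931759 -0.64115386  1.36029057] [-0.1919  0.0008  0.3378] 0.5450803658197361
scene bottle [(0.58, [346.0, 270.0, 26.0, 38.0])]
scene dishes [(0.67, [212.0, 113.0, 34.0, 34.0])]
scene tip_box [(0.39, [260.0, 163.0, 46.0, 46.0])]
top bottle []
top dishes [(0.6, [485.0, 225.0, 49.0, 40.0])]
top tip_box []
wrist bottle [(0.7, [42.0, 80.0, 83.0, 54.0])]
wrist dishes [(0.61, [520.0, 17.0, 79.0, 34.0])]
wrist tip_box [(0.93, [512.0, 137.0, 94.0, 93.0])]
```

View pics/c4.png

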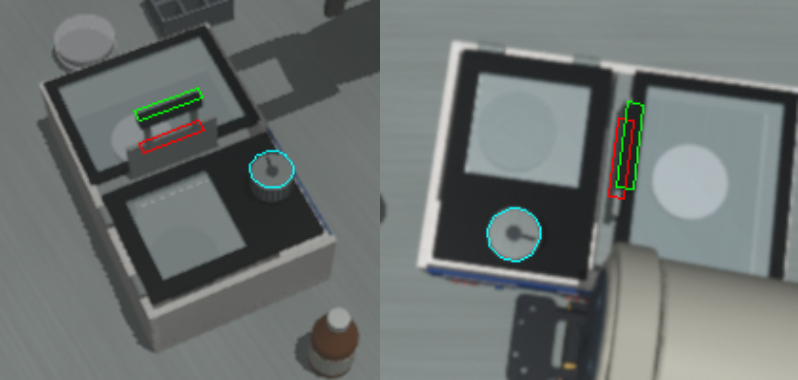

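View pics/c5.png

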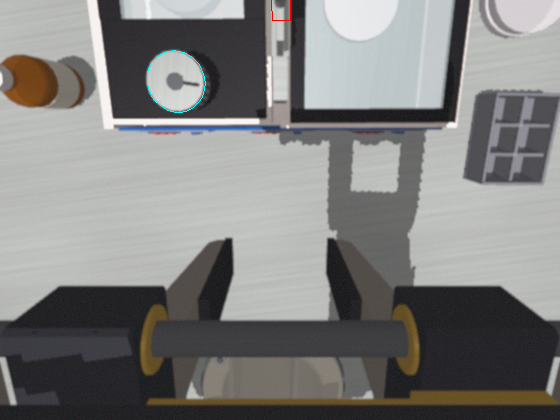

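Lid, knob, tin and the bystanders look right: the tight-height knob outline matches at (272,170) in the scene half, and the handle lies on the green (open) outline. However, the arm lowered slightly while releasing and could have dragged the shutter down a millimetre or so. There is time left, so I'll nudge it against the stop again and release without lowering.

>>> apply_moves:
  motion:
    - [6,0,0,0]
    - [12,0,0,0]
    - [18,0,0,0]
    - [20,0,0,0]
    - [20,0,3,0]
    - [20,0,7,0]
    - [20,0,11,0]
    - [20,0,13,0]
    - [20,0,13,0]

```text
time_s: 24.9
tool_pos: [0.5839, -0.0953, 0.2055]
orientation: [-180.0, 0.2, -8.1]
force: [-0.3, -0.4, -0.1]
grip_width: 0.545
```

>>> apply_moves:
  motion:
    - [0,0,0,0]
    - [0,0,0,0]
    - [0,0,0,0]
    - [0,0,0,0]
  gripper: 0.5

```text
time_s: 25.4
tool_pos: [0.5852, -0.0956, 0.2078]
orientation: [180.0, -0.1, -8.1]
force: [-1.2, -0.1, 2.1]
grip_width: 0.167
```

>>> apply_moves:
  motion:
    - [0,0,-0.1,0]
    - [0,0,-0.2,0]
    - [0,0,-0.3,0]

```text
time_s: 25.78
tool_pos: [0.585, -0.0955, 0.2079]
orientation: [180.0, 0.0, -8.1]
force: [11.3, -2.3, -26.5]
grip_width: 0.171
```

It hit the stop at once: 26.5 N for 0.1 mm of travel. I'll release in place and withdraw.

>>> apply_moves:
  motion:
    - [0,0,0,0]
    - [0,0,0,0]
    - [0,0,0,0]
    - [0,0,-3,0]
    - [0,0,-7,0]
    - [0,0,-11,0]
    - [-6,0,-13,0]
    - [-12,0,-13,0]
    - [-18,0,-13,0]
    - [-18,0,-13,0]
  gripper: 5

```text
time_s: 27.02
tool_pos: [0.4036, -0.0696, 0.3409]
orientation: [180.0, -0.1, -8.1]
force: [-0.2, 0.5, 0.4]
grip_width: 0.544
```

Run:
```python
from plant import arm
from h import *
s=arm.sense();print(s["time_s"],s["force"],inc(s))
c=arm.snapshot("scene");im=c["img"]
for dz,col in((.07,(0,255,0)),):
    h=I2W(P,[[x,y,.164+dz] for x,y in((-.0325,.008),(-.0325,-.008),(.0525,-.008),(.0525,.008))])
    cv2.polylines(im,[proj(c,h).round().astype(int)],True,col,1)
cv2.imwrite("pics/c6.png",cv2.resize(im[70:300,170:370],(500,575)))
```

```text
27.025 [-0.17656362  0.46923557  0.39946212] [-0.1731  0.0007  0.3409]
```

View pics/c6.png

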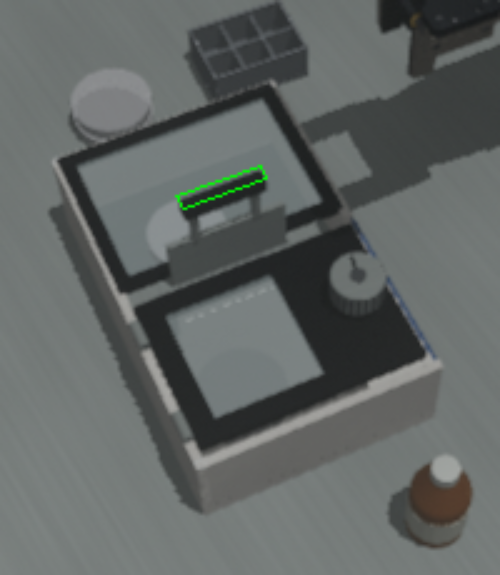

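The lid is shut, the knob is down, the shutter is up on the open outline at (222,188), the bystanders are in place and the gripper is clear.

```bash
python3 -c "
from plant import arm
print(arm.sign_off())"
```

```text
the job is handed in; nothing more can be done
None
```

I shut the lid, screwed the clamp knob down to its stop, and only then raised the shutter fully. The job was handed in at about 27 s, with the gripper clear of everything.

- **Lid:** I pushed it down until it met the incubator. The fingertips stopped at 122 mm, the height of the shut lid's upper face, with 25 N on them.
- **Knob:** I turned it clockwise by about 365–395° in two grips. Torque rose from the normal 0.12 N m to 0.7–0.9 N m and the pads began to slip, which I took as the stop. In the next pictures the knob matched its outline at tight height.
- **Shutter:** It rose about 70 mm to its stop. I gripped it a second time because the arm dipped 2–3 mm while letting go. It was still at the stop, giving only 0.1 mm under 26 N, and I released it that time without lowering.
- **Tin and bystanders:** In the last pictures the tin lies in the lock, and the bottle, dishes and tip box look unmoved.

**Checks that failed or disagreed:**
- The detector missed the bottle and tip box in the late top view, probably because the arm was in the way.
- In the scene view it gave a false, low-confidence tip-box match on the raised shutter.
- The tin was only seen through the lid's window, and I did not measure its final position.

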